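# Unlock the sensor cartridge and show its window to the camera

## Robot

A 6-joint arm with a two-finger parallel gripper is mounted at the origin on a cart in front of the work surface, level with it; the furniture and walls round the work are solid. World frame = base frame: x ahead of the robot, y to its left, z up, the work surface at z = 0. Lengths are in mm, angles in degrees, forces in N, time in s.
With the tool pointing down it reaches from about 350 to 775 mm from the base axis. Payload 5.5 kg.
Tool frame: the origin (TCP) lies midway between the tips of the shut fingers; the grasp point (between the pads) lies grip_depth behind it (grip_depth is the distance from the TCP to the grasp point, in mm); x points along the fingers, y is the direction in which the jaws open and shut, and the axes are right-handed (so a half turn about x gives the same grasp; the last joint's range is limited). The gripper opens to 85 mm and grips with 20 to 120 N. Pads are 22 mm wide; open, the fingers measure 114 mm over their backs; the gripper's body (76 mm by 85 mm) begins 54 mm behind the grasp point. The pads swing forward as they close: fully open they stand 13 mm farther back than shut.
Start: joints at [66.371, 17.945, 2.641, 74.691, 0, 82.002], TCP at [154.947, 553.775, 197.123] pointing down, gripper open.
Joint ranges: [-158.12, 158.12], [-49.38, 96.58], [-58.88, 72.47], [-126.05, 133.96], [-84.25, 85.87], [-180, 180]. Speed limits (degrees/s): [147.25, 147.25, 180, 180, 180, 180].

## Interface

Orientations are given as [roll, pitch, yaw] about the fixed x, y, z axes, in that order (R = Rz(yaw) Ry(pitch) Rx(roll)).
In Python, from plant import get_obs, read_camera, calibration, finish_job, grip_depth gives the robot as it stands.
- The arm moves only by the tool apply_moves, never from a script. Its argument "increments" is a list of rows, each an object of numbers: "dx", "dy", "dz": the shift along the world's x, y, z in m; "ax", "ay", "az": the turn, a rotation vector about the world's x, y, z in degrees; "gripper": the finger opening in m, from 0 to 0.0854. A call has 1 to 8 rows; each row shifts and turns the commanded pose from where the row before left it; what a row does not reach is not made up. A row lasts 1/10 s, in which the tool goes at most 50 mm and 8.59 degrees, less where a joint would pass 70% of its speed; a pose out of reach is approached as far as the arm can. A call with a gripper value outside its range is refused whole. The fingers move at their own pace and stop on an object; the grip force is fixed at half the most. Time passes only in rows, so rows that do not move let the fingers close. It gives the time, the measured TCP pose, the force and the opening at its end, in the units of the state.
- get_obs(): the state, without advancing time (a new reading comes with each control period).
- read_camera(name): name is "scene" or "top" or "wrist"; returns the picture (400x640x3 uint8, red, green, blue); there is no depth.
- calibration(name): a dict with "vfov" (degrees; the focal length in pixels is half the picture's height over the tangent of half this angle, whatever the lens; pixels are square), "cx", "cy" (the principal point, pixels), "rvec" (rotation vector, rad) and "tvec" (3), from world to camera coordinates, as OpenCV has them; the wrist camera has in their place "hand_eye" (4x4, takes a point from camera to tool coordinates, whose origin is the TCP and whose axes are the tool frame's). Camera axes: x right, y down, z forward; pixel columns grow to the right and rows downward; lengths in mm; the calibration is good to about 2 mm. A picture is of the moment at which its call begins: read the wrist's pose just before it. calibration takes no time and is no camera call.
- finish_job(): hands the job in, once; it reports no verdict.
The state is a dict: "time_s": time; "joint_pos": joint angles; "joint_vel": joint speeds; "joint_torque": joint torques, N m; "position": TCP position; "orientation": TCP orientation; "wrist_force": force on the tool from outside, world axes, zero at the start; "ft_torque": the same for the moment, N m; "width": finger opening in mm.
Only numpy, scipy, OpenCV 4.12 (cv2) and the standard library are available. Lean on these libraries where they do the work, as an engineer would, in place of code of your own. Each camera call takes 0.05 s, during which the arm holds its last target.

## Task

Take the sensor cartridge with the bar-shaped grip out of the metal calibration block: turn it anticlockwise in its bayonet station until its nose points at the white open mark, then lift it straight out. Hold it up to the inspection camera so that its round side window sits on the lens axis 100 mm in front of the lens and faces the lens squarely, grip uppermost and not rolled sideways in the picture, and finish there, still holding it motionless in the air. Do not touch the camera, and leave the round blanking plug and the other things on the bench where they are.

Things in the scene. Friction and masses are not known exactly. Their poses are not given: they have to be found in the camera images.
- cartridge: Loose steel sensor cartridge, about 120 g. Origin on its axis, under the collar that rests on the block's top; z up, x to the grip's nose and the window. Black bar grip 12 mm thick (y), x -16 to pointed nose +20, z 10 to 48 mm, white line on top to the nose; collar 34 mm wide, z 0 to 6; neck 25 mm wide to z -20 with 2 lugs at +x and -x, 8 mm wide, 20 mm out; shaft 18 mm wide, foot at z -76.
- grip (a point): Middle of the flat part of the cartridge's bar grip, at (0, 0, 30) mm in the cartridge's frame; axes as the cartridge. Grip here, across y (12 mm). The cartridge starts locked, its nose 0.7 to 1.25 rad clockwise (seen from above) of the open mark; turning takes almost no torque. Lift at least 80 mm to clear the block.
- window (a point): Middle of the round glass window (10 mm, in a dark 14 mm bezel) in the side of the cartridge's shaft, at (10, 0, -52) mm in the cartridge's frame; axes as the cartridge, so the window looks along +x. Hidden in the block until the cartridge is lifted.
- block: Aluminium calibration block, grey steel cover, fixed, 84 (x) by 176 (y) by 90 mm high. Origin under its middle, z up. Two equal bayonet stations at y = +42 and -42 mm, x = 0. The 6 mm plate holds the lugs down; two slots 12 mm wide per station let them up only when the nose points along the block's +y, within 0.1 rad. A fixed stop ends the anticlockwise turn 0.1 rad past that.
- left_mark (a point): Middle of the white open mark of the station at the block's y = +42 mm: a short line on the block's top, 25 to 34 mm from the station's axis on its +y side. The nose must point at the mark of its own station.
- right_mark (a point): Middle of the white open mark of the station at the block's y = -42 mm: a short line on the block's top, 25 to 34 mm from the station's axis on its +y side.
- plug: Blanking plug with a low round knurled black cap, 30 mm in diameter, 14 mm high above the block; locked in the other station. Leave it. Origin on its axis at the block's top.
- camera: Inspection camera with black ring light (60 mm wide) on a heavy foot (130 by 120 mm) and a steel post 285 mm high, fixed. Origin under the foot's middle, z up; it looks along its -x and 25 degrees (0.436 rad) down. Lens front 192 mm above the bench, 69 mm before the foot's middle.
- lens (a point): Middle of the lens front. x points back into the camera along the optical axis (the camera looks along -x, 25 degrees below level), y is level, z is up in the picture (25 degrees off vertical, leaning away from the camera).
- focus (a point): Where the window belongs: in the air on the optical axis, 100 mm before the lens, 150 mm above the bench, 160 mm before the foot's middle; axes as point lens. Rightly held, the cartridge's x, y, z lie along these axes: window looking along +x to the lens, grip end leaning 25 degrees away from the camera.
- dish: Petri dish, 62 mm in diameter, 15 mm high, loose on the bench; a bystander. Origin under its middle.
- lysis_bottle: Square white bottle with a screw cap, 46 by 46 mm, 92 mm high, loose on the bench; a bystander. Origin under its middle.
- timer: White lab timer, 62 by 66 by 18 mm, loose on the bench; a bystander. Origin under its middle.
- forceps: Steel forceps, 122 mm long, 9 mm high, lying loose on the bench; a bystander. Origin under their middle.
Things that resemble listed ones, but are neither listed nor needed, are in the scene too. What is shaped like the cartridge but green is not meant.

How it is judged:
By the outcome, as a careful person would: the job done as asked, in the order asked, and still so for the second after the job is handed in, while the arm keeps its last pose, push and grip.
It also fails if it takes over 42 s, if anything falls off the work surface, if the arm or the gripper's body presses on something with over 40 N, if the wrist force passes 120 N, or if a joint passes its speed limit or range.

## Working session

There is one attempt and no reset: what is moved stays moved. The work goes in short steps, Python scripts to look and compute and a tool call to move; the robot and the scene stay as the last step left them, time stands still between calls to the robot, and variables do not carry over. Pictures are saved under pics/ and viewed, and the job is handed in when it is done.

Besides the shell and the picture viewer there is one more tool, called as name([rows], argument=value, ...), one row to a line, values as JSON. apply_moves: Moves the arm, as the interface text tells. Its arguments: {"type":"object","properties":{"increments":{"type":"array","items":{"type":"object","properties":{"dx":{"type":"number"},"dy":{"type":"number"},"dz":{"type":"number"},"ax":{"type":"number"},"ay":{"type":"number"},"az":{"type":"number"},"gripper":{"type":"number"}}}}},"required":["increments"]}

```bash
ls; mkdir -p pics; python3 - <<'E'
from plant import get_obs, read_camera, calibration, grip_depth
import cv2
print(grip_depth, get_obs())
for n in ("scene","top","wrist"):
    c=calibration(n);print(n,c)
    cv2.imwrite(f"pics/{n}0.png",read_camera(n)[:,:,::-1])
E
```

```text
pics
18.700000000000003 {'time_s': 0.0, 'joint_pos': array([6.63715189e+01, 1.79910822e+01, 2.57500584e+00, 7.46910711e+01,
       5.77236900e-04, 8.20021247e+01]), 'joint_vel': array([-0.06137598, -0.10179645, -0.01501009, -0.09187353, -0.06397594,
        0.00715363]), 'joint_torque': array([-9.15219571e-04, -4.80631292e+01,  2.98532206e+01,  1.96724053e-02,
       -5.65619496e-05, -2.11793186e-06]), 'position': array([154.68428712, 553.1861169 , 196.19212532]), 'orientation': array([ -98.30654222,   89.89285096, -113.93714854]), 'wrist_force': array([-0.20595469,  0.3304512 , -0.03701622]), 'ft_torque': array([-0.00896197,  0.00481316,  0.03773946]), 'width': 85.73538379865424}
scene {'vfov': 45.069084543693705, 'cx': 313.071803345776, 'cy': 201.74523760094166, 'rvec': array([ 2.48710251, -0.44704454,  0.16575623]), 'tvec': array([-471.79204097,  163.80318989, 1399.05987078])}
top {'vfov': 42.078695476843414, 'cx': 313.3376404241737, 'cy': 195.75270025237174, 'rvec': array([ 2.16980293, -2.16420976,  0.12903907]), 'tvec': array([ -86.71005977,  476.90645605, 1566.21610791])}
wrist {'vfov': 66.40938261505534, 'cx': 316.6759719407437, 'cy': 198.94894510040473, 'hand_eye': array([[-2.72803523e-04, -2.61756861e-01,  9.65133810e-01,
        -1.76284781e+02],
       [ 9.99999938e-01, -2.84877826e-04,  2.05396162e-04,
         1.38660405e-01],
       [ 2.21181367e-04,  9.65133807e-01,  2.61756922e-01,
        -6.55539785e+01],
       [ 0.00000000e+00,  0.00000000e+00,  0.00000000e+00,
         1.00000000e+00]])}
```

View pics/scene0.png

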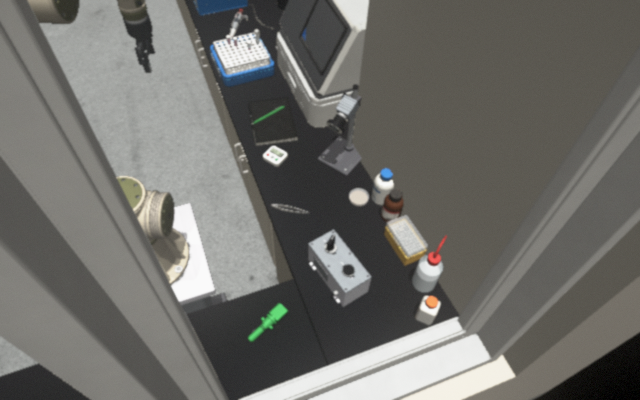

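View pics/top0.png

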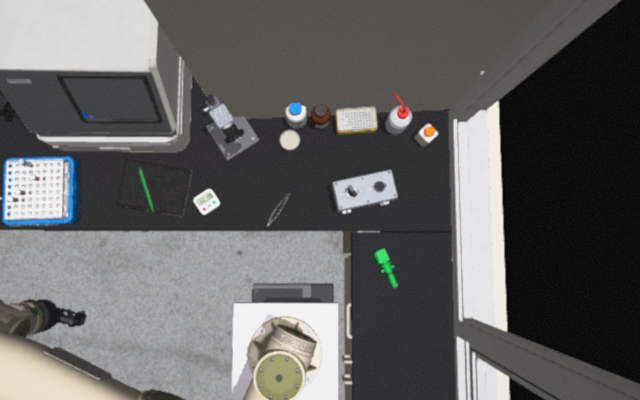

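View pics/wrist0.png

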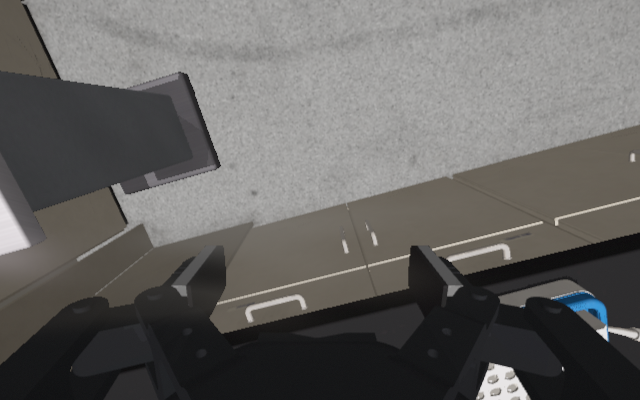

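```bash
cat > h.py <<'E'
import numpy as np, cv2
from scipy.spatial.transform import Rotation as R
from plant import get_obs, read_camera, calibration, grip_depth
def K(c): 
    f=200/np.tan(np.radians(c['vfov']/2)); return np.array([[f,0,c['cx']],[0,f,c['cy']],[0,0,1.]])
def Tpose(o):
    # tool->world
    return R.from_euler('xyz',o['orientation'],degrees=True).as_matrix(), np.array(o['position'])
def cam(n,o=None):
    "K, Rwc (cam->world), centre"
    c=calibration(n)
    if n=='wrist':
        o=o or get_obs(); Rt,p=Tpose(o); H=c['hand_eye']
        return K(c),Rt@H[:3,:3],Rt@H[:3,3]+p
    r=cv2.Rodrigues(c['rvec'])[0]; return K(c),r.T,-r.T@c['tvec']
def ray(C,uv):
    k,r,t=C; uv=np.atleast_2d(uv).astype(float)
    d=np.c_[uv,np.ones(len(uv))]@np.linalg.inv(k).T@r.T
    return t,d/np.linalg.norm(d,axis=1)[:,None]
def plane(C,uv,z):
    t,d=ray(C,uv); return t+d*((z-t[2])/d[:,2])[:,None]
def proj(C,P):
    k,r,t=C; q=(np.atleast_2d(P)-t)@r@k.T; return q[:,:2]/q[:,2:]
def tri(Cs,uvs):
    A=np.zeros((3,3));b=np.zeros(3);L=[]
    for C,uv in zip(Cs,uvs):
        t,d=ray(C,uv);M=np.eye(3)-np.outer(d[0],d[0]);A+=M;b+=M@t;L.append((M,t))
    p=np.linalg.solve(A,b); return p,[np.linalg.norm(M@(p-t)) for M,t in L]
def crop(src,name,u,v,w,h,s):
    im=src[v:v+h,u:u+w]; cv2.imwrite(f'pics/{name}.png',cv2.resize(im,None,fx=s,fy=s,interpolation=cv2.INTER_CUBIC))
E
python3 - <<'E'
from h import *
o=get_obs();print(Tpose(o)[0])
for n in('top','scene'):
    C=cam(n);print(n,C[2]);print(proj(C,[[0,0,0],[155,553,197],[500,0,0],[500,-200,0]]).round())
    im=cv2.imread(f'pics/{n}0.png')
C=cam('top');uv=[(334,183),(394,171),(398,204),(338,210),(351,190),(379,186),(230,140),(430,140),(330,230),(290,205),(205,203),(143,188)]
print(plane(C,uv[:6],90).round()); print(plane(C,uv[6:],0).round())
crop(cv2.imread('pics/top0.png'),'topblk',310,150,110,80,7)
crop(cv2.imread('pics/top0.png'),'topcam',180,80,110,90,7)
crop(cv2.imread('pics/scene0.png'),'scblk',290,215,100,100,6)
E
```

```text
[[-5.90530217e-04  2.69442794e-01  9.63016216e-01]
 [-1.30684756e-03  9.63015354e-01 -2.69443354e-01]
 [-9.99998972e-01 -1.41762984e-03 -2.16569007e-04]]
top [ 299.02265727  -74.64937802 1610.28078911]
[[285. 354.]
 [ 74. 308.]
 [286. 189.]
 [350. 190.]]
scene [ 181.88916182 -798.32361973 1239.50936582]
[[151. 258.]
 [154.  74.]
 [312. 210.]
 [336. 263.]]
[[ 508. -146.   90.]
 [ 545. -324.   90.]
 [ 446. -334.   90.]
 [ 428. -158.   90.]
 [ 487. -196.   90.]
 [ 500. -279.   90.]]
[[ 656.  177.    0.]
 [ 659. -454.    0.]
 [ 374. -137.    0.]
 [ 451.  -13.    0.]
 [ 457.  251.    0.]
 [ 503.  445.    0.]]
```

View pics/topblk.png

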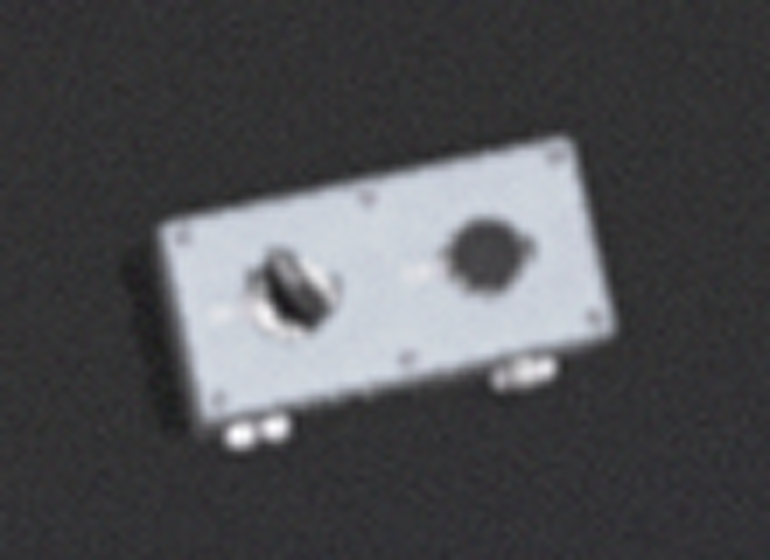

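View pics/topcam.png

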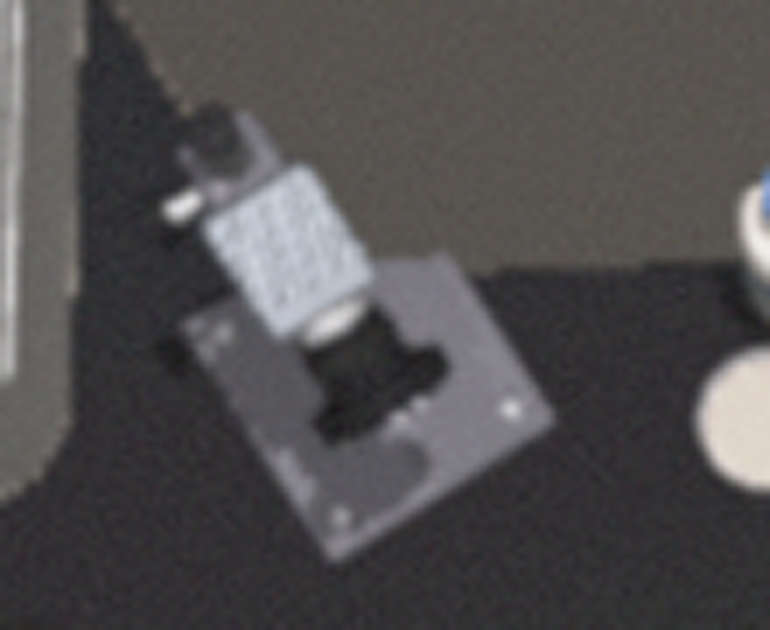

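View pics/scblk.png

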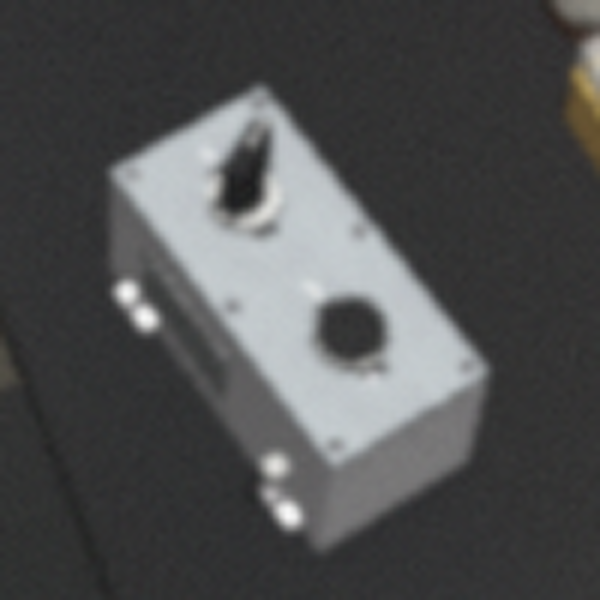

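```bash
python3 - <<'E'
from h import *
C=cam('top');S=cam('scene')
g=lambda u,v:(310+u/7,150+v/7)
print('blk corners',plane(C,[g(160,225),g(572,138),g(617,335),g(200,425)],90).round(1))
f=lambda u,v:(180+u/7,80+v/7)
fc=plane(C,[f(185,325),f(445,255),f(555,415),f(335,560)],12);print('foot',fc.round(1))
s=lambda u,v:(290+u/6,215+v/6)
# grip top nose tip & tail? cartridge collar centre
print('collar',plane(C,[g(293,293)],93).round(1),plane(S,[s(243,198)],93).round(1))
print('plug',plane(C,[g(487,257)],104).round(1),plane(S,[s(352,322)],104).round(1))
# waypoints
az=np.linspace(74.4,-22,21);rr=np.interp(np.arange(21),[0,9,15,20],[574,470,480,520])
P=np.c_[rr*np.cos(np.radians(az)),rr*np.sin(np.radians(az))]
d=np.diff(P,axis=0);print(d.round(0),np.linalg.norm(d,axis=1).max(),P[-1])
E
```

```text
blk corners [[ 510.6 -142.6   90. ]
 [ 548.4 -317.1   90. ]
 [ 464.6 -334.8   90. ]
 [ 426.1 -159.2   90. ]]
foot [[696.6 250.1  12. ]
 [729.2 134.3  12. ]
 [656.1  84.   12. ]
 [590.1 180.8  12. ]]
collar [[ 481.6 -198.3   93. ]] [[ 479.4 -197.2   93. ]]
plug [[ 495.6 -278.5  104. ]] [[ 498.2 -277.8  104. ]]
[[ 42. -26.]
 [ 39. -29.]
 [ 35. -32.]
 [ 32. -34.]
 [ 28. -36.]
 [ 24. -37.]
 [ 20. -39.]
 [ 16. -39.]
 [ 12. -40.]
 [ 20. -34.]
 [ 18. -36.]
 [ 15. -37.]
 [ 11. -38.]
 [  8. -39.]
 [  5. -40.]
 [  8. -41.]
 [  4. -42.]
 [  1. -43.]
 [ -3. -43.]
 [ -7. -44.]] 49.16240864958101 [ 482.13560437 -194.79542858]
```

apply_moves([
  {"dx":0.042,"dy":-0.026,"dz":0.005,"az":-5.5},
  {"dx":0.039,"dy":-0.029,"dz":0.005,"az":-5.8},
  {"dx":0.035,"dy":-0.032,"dz":0.01,"az":-5.8},
  {"dx":0.032,"dy":-0.034,"dz":0.01,"az":-5.8},
  {"dx":0.028,"dy":-0.036,"dz":0.01,"az":-5.8},
  {"dx":0.024,"dy":-0.037,"dz":0.01,"az":-5.8},
  {"dx":0.02,"dy":-0.039,"dz":0.01,"az":-5.8},
  {"dx":0.016,"dy":-0.039,"az":-5.8},
])

```text
schema error: expected keys dx, dy, dz, ax, ay, az, gripper
```

apply_moves([
  {"dx":0.012,"dy":-0.04,"az":-5.8},
  {"dx":0.02,"dy":-0.034,"az":-5.8},
  {"dx":0.018,"dy":-0.036,"az":-5.8},
  {"dx":0.015,"dy":-0.037,"az":-5.8},
  {"dx":0.011,"dy":-0.038,"az":-5.8},
  {"dx":0.008,"dy":-0.039,"az":-5.8},
  {"dx":0.005,"dy":-0.04,"az":-5.8},
  {"dx":0.008,"dy":-0.041,"az":-5.8},
])

```text
schema error: expected keys dx, dy, dz, ax, ay, az, gripper
```

apply_moves([
  {"dx":0.004,"dy":-0.042,"az":-5.8},
  {"dx":0.001,"dy":-0.043,"az":-5.8},
  {"dx":-0.003,"dy":-0.043,"az":-5.8},
  {"dx":-0.007,"dy":-0.044,"az":-5.8},
  {},
  {},
])

```text
schema error: expected keys dx, dy, dz, ax, ay, az, gripper
```

```bash
python3 - <<'E'
from h import *
o=get_obs();print(o);import pickle;pickle.dump(o,open('o1.pkl','wb'))
cv2.imwrite('pics/w1.png',read_camera('wrist')[:,:,::-1]);print(Tpose(o)[0])
E
```

```text
{'time_s': 0.15, 'joint_pos': array([6.63703889e+01, 1.79829555e+01, 2.59238295e+00, 7.46915881e+01,
       9.85695479e-04, 8.20015256e+01]), 'joint_vel': array([-0.05414712, -0.22982627,  0.15370723,  0.00401742,  0.04741832,
       -0.03959943]), 'joint_torque': array([ 2.06577526e-03, -4.81063592e+01,  2.98816091e+01,  1.38706685e-02,
       -1.64711287e-04, -1.94850429e-07]), 'position': array([154.75781312, 553.33213445, 196.3967988 ]), 'orientation': array([ -98.68582812,   89.91783342, -114.31696556]), 'wrist_force': array([-0.24940679,  0.7007957 ,  0.45663958]), 'ft_torque': array([-0.04631976, -0.03612993, -0.01559211]), 'width': 85.24262634198556}
[[-5.90530217e-04  2.69442794e-01  9.63016216e-01]
 [-1.30684756e-03  9.63015354e-01 -2.69443354e-01]
 [-9.99998972e-01 -1.41762984e-03 -2.16569007e-04]]
```

View pics/w1.png

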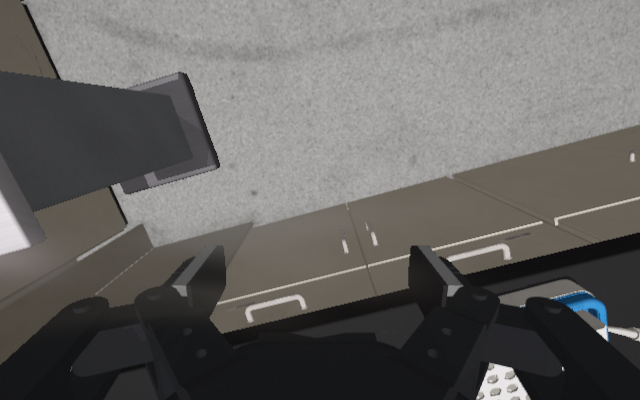

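apply_moves([
  {"dx":0.042,"dy":-0.026,"dz":0.005,"ax":0,"ay":0,"az":-5.5,"gripper":0.085},
  {"dx":0.039,"dy":-0.029,"dz":0.005,"ax":0,"ay":0,"az":-5.8,"gripper":0.085},
  {"dx":0.035,"dy":-0.032,"dz":0.01,"ax":0,"ay":0,"az":-5.8,"gripper":0.085},
  {"dx":0.032,"dy":-0.034,"dz":0.01,"ax":0,"ay":0,"az":-5.8,"gripper":0.085},
  {"dx":0.028,"dy":-0.036,"dz":0.01,"ax":0,"ay":0,"az":-5.8,"gripper":0.085},
  {"dx":0.024,"dy":-0.037,"dz":0.01,"ax":0,"ay":0,"az":-5.8,"gripper":0.085},
  {"dx":0.02,"dy":-0.039,"dz":0.01,"ax":0,"ay":0,"az":-5.8,"gripper":0.085},
  {"dx":0.016,"dy":-0.039,"dz":0,"ax":0,"ay":0,"az":-5.8,"gripper":0.085},
])

```text
time_s: 1.0
position: [392.5, 280.4, 258.3]
orientation: [84.6, 89.9, 22.6]
wrist_force: [0.3, -0.7, -0.5]
width: 85.0
```

apply_moves([
  {"dx":0.012,"dy":-0.04,"dz":0,"ax":0,"ay":0,"az":-5.8,"gripper":0.085},
  {"dx":0.02,"dy":-0.034,"dz":0,"ax":0,"ay":0,"az":-5.8,"gripper":0.085},
  {"dx":0.018,"dy":-0.036,"dz":0,"ax":0,"ay":0,"az":-5.8,"gripper":0.085},
  {"dx":0.015,"dy":-0.037,"dz":0,"ax":0,"ay":0,"az":-5.8,"gripper":0.085},
  {"dx":0.011,"dy":-0.038,"dz":0,"ax":0,"ay":0,"az":-5.8,"gripper":0.085},
  {"dx":0.008,"dy":-0.039,"dz":0,"ax":0,"ay":0,"az":-5.8,"gripper":0.085},
  {"dx":0.005,"dy":-0.04,"dz":0,"ax":0,"ay":0,"az":-5.8,"gripper":0.085},
  {"dx":0.008,"dy":-0.041,"dz":0,"ax":0,"ay":0,"az":-5.8,"gripper":0.085},
])

```text
time_s: 1.8
position: [487.7, -24.7, 257.1]
orientation: [-115.4, 90.0, 136.3]
wrist_force: [0.7, 1.1, -1.1]
width: 84.8
```

apply_moves([
  {"dx":0.004,"dy":-0.042,"dz":0,"ax":0,"ay":0,"az":-5.8,"gripper":0.085},
  {"dx":0.001,"dy":-0.043,"dz":0,"ax":0,"ay":0,"az":-5.8,"gripper":0.085},
  {"dx":-0.003,"dy":-0.043,"dz":0,"ax":0,"ay":0,"az":-5.8,"gripper":0.085},
  {"dx":-0.007,"dy":-0.044,"dz":0,"ax":0,"ay":0,"az":-5.8,"gripper":0.085},
  {"dx":0,"dy":0,"dz":0,"ax":0,"ay":0,"az":0,"gripper":0.085},
  {"dx":0,"dy":0,"dz":0,"ax":0,"ay":0,"az":0,"gripper":0.085},
])

```text
time_s: 2.4
position: [482.5, -196.0, 256.7]
orientation: [-96.9, 89.9, 131.7]
wrist_force: [0.1, 0.6, 0.5]
width: 84.7
```

```bash
python3 - <<'E'
from h import *
o=get_obs();print(o['joint_pos'],o['position']);import pickle;pickle.dump(o,open('o1.pkl','wb'))
cv2.imwrite('pics/w2.png',read_camera('wrist')[:,:,::-1]);print(Tpose(o)[0])
E
```

```text
[-3.09605666e+01  1.13351511e+01  2.21736251e+00  8.09402614e+01
  1.81457138e-02  1.00478557e+02] [ 482.46125349 -196.02460679  256.69274653]
[[-7.05883450e-04  7.49658854e-01 -6.61824073e-01]
 [ 7.92799633e-04 -6.61823610e-01 -7.49659176e-01]
 [-9.99999437e-01 -1.05386589e-03 -1.27158931e-04]]
```

View pics/w2.png

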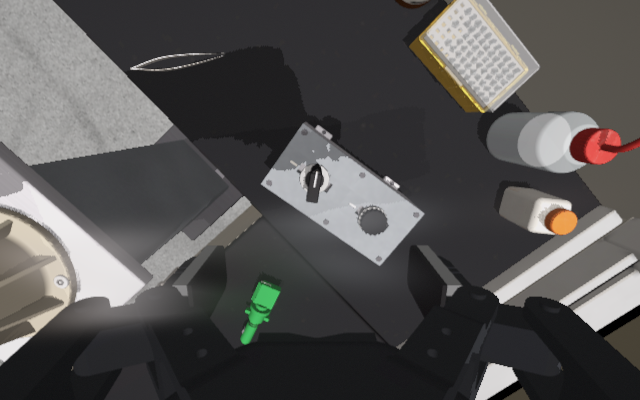

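```bash
python3 - <<'E'
from h import *
crop(cv2.imread('pics/w2.png'),'w2c',255,115,170,160,4.7)
E
```

```text
(no output)
```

View pics/w2c.png

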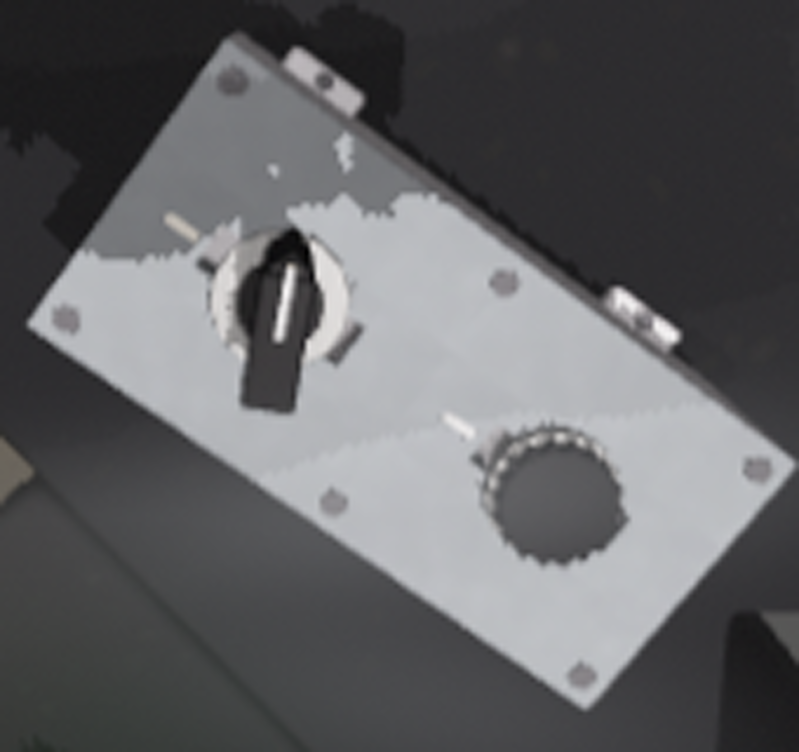

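```bash
python3 - <<'E'
from h import *; import pickle
o=pickle.load(open('o1.pkl','rb'));W=cam('wrist',o)
g=lambda *l:[(255+u/4.7,115+v/4.7) for u,v in l]
c=plane(W,g((235,37),(797,465),(587,708),(30,323)),90);print(c.round(1))
ctr=c.mean(0);e=np.array([c[0]-c[1],c[3]-c[2]]);print('centre',ctr,np.linalg.norm(e,axis=1),'az +y',np.degrees(np.arctan2(e[:,1],e[:,0])))
yd=e.sum(0)/np.linalg.norm(e.sum(0));print('station L',ctr+42*yd,'R',ctr-42*yd)
m=plane(W,g((182,227),(458,427)),90);print('marks',m.round(1), ctr+42*yd+29.5*yd,ctr-42*yd+29.5*yd)
l=plane(W,g((292,265),(281,340),(243,405),(295,412)),138);print('line',l.round(1));
d=l[0]-l[1];print('nose az',np.degrees(np.arctan2(d[1],d[0])))
d2=l[2]-l[3];print('tail width',np.linalg.norm(d2),'az',np.degrees(np.arctan2(d2[1],d2[0]))-90)
a=np.radians(np.degrees(np.arctan2(d[1],d[0])));print('axis from tail',(l[2]+l[3])/2+16*np.r_[np.cos(a),np.sin(a),0])
print('plug', plane(W,g((557,497)),104))
E
```

```text
[[ 512.5 -143.2   90. ]
 [ 548.4 -313.8   90. ]
 [ 467.3 -331.6   90. ]
 [ 429.6 -160.4   90. ]]
centre [ 489.45322505 -237.23116678   90.        ] [174.32336407 175.30056207] az +y [101.87677882 102.39742462]
station L [ 480.62213307 -196.17009259   90.        ] R [ 498.28431704 -278.29224098   90.        ]
marks [[ 473.4 -167.6   90. ]
 [ 491.  -249.9   90. ]] [ 474.41934227 -167.32957618   90.        ] [ 492.08152624 -249.45172458   90.        ]
line [[ 492.6 -185.6  138. ]
 [ 480.3 -196.1  138. ]
 [ 464.8 -201.4  138. ]
 [ 472.1 -209.9  138. ]]
nose az 40.31784167978968
tail width 11.195279582083327 az 40.6002170272736
axis from tail [ 480.67092987 -195.25468185  138.        ]
plug [[ 499.18558376 -275.1218301   104.        ]]
```

apply_moves([
  {"dx":-0.0022,"dy":0,"dz":-0.02,"ax":0,"ay":0,"az":-8.1,"gripper":0.05},
  {"dx":0,"dy":0,"dz":-0.03,"ax":0,"ay":0,"az":0,"gripper":0.05},
  {"dx":0,"dy":0,"dz":-0.03,"ax":0,"ay":0,"az":0,"gripper":0.05},
  {"dx":0,"dy":0,"dz":-0.02,"ax":0,"ay":0,"az":0,"gripper":0.05},
  {"dx":0,"dy":0,"dz":0,"ax":0,"ay":0,"az":0,"gripper":0.05},
  {"dx":0,"dy":0,"dz":0,"ax":0,"ay":0,"az":0,"gripper":0.05},
])

```text
time_s: 3.05
position: [480.9, -193.9, 157.6]
orientation: [-100.0, 90.0, 120.7]
wrist_force: [0.6, -0.7, 1.1]
width: 50.0
```

```bash
python3 - <<'E'
from h import *
o=get_obs();print(o['joint_pos'],o['position'],o['width']);import pickle;pickle.dump(o,open('o3.pkl','wb'))
im=read_camera('wrist')[:,:,::-1];cv2.imwrite('pics/w3.png',im);print(Tpose(o)[0])
print(proj(cam('wrist',o),[480.2,-196,138]))
E
```

```text
[-3.08346316e+01  1.26094045e+01 -1.00800607e+01  6.73226901e+01
  6.57810718e-03  1.08458641e+02] [ 480.9497418  -193.88354002  157.63228326] 49.9990760124029
[[-1.23314844e-04  6.52187386e-01 -7.58057781e-01]
 [ 2.07320883e-04 -7.58057753e-01 -6.52187396e-01]
 [-9.99999971e-01 -2.37585595e-04 -4.17322912e-05]]
[[317.79579777 220.94890635]]
```

View pics/w3.png

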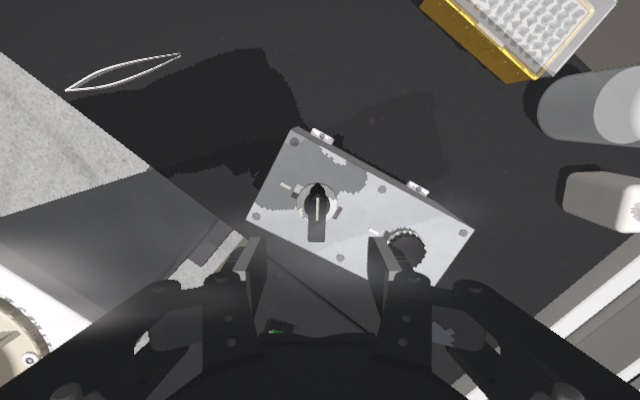

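```bash
python3 - <<'E'
from h import *;import pickle
crop(cv2.imread('pics/w3.png'),'w3c',240,120,150,130,5)
o=pickle.load(open('o3.pkl','rb'));o2=get_obs();print(o2['position'])
W=cam('wrist',o)
a=np.radians(40.5);x=np.r_[np.cos(a),np.sin(a),0];y=np.r_[-x[1],x[0],0]
for k in(-16,0,20):print(k,proj(W,np.r_[480.2,-196,138]+k*x).round(1), proj(W,np.r_[480.2,-196,138]+k*x+6*y).round(1),proj(W,np.r_[480.2,-196,138]+k*x-6*y).round(1))
E
```

```text
[ 481.54463049 -194.5497474   158.38539203]
-16 [[317.7 242.9]] [[309.  242.8]] [[326.4 242.9]]
0 [[317.8 220.9]] [[308.9 220.9]] [[326.7 221. ]]
20 [[317.9 192.3]] [[308.8 192.3]] [[327.  192.3]]
```

View pics/w3c.png

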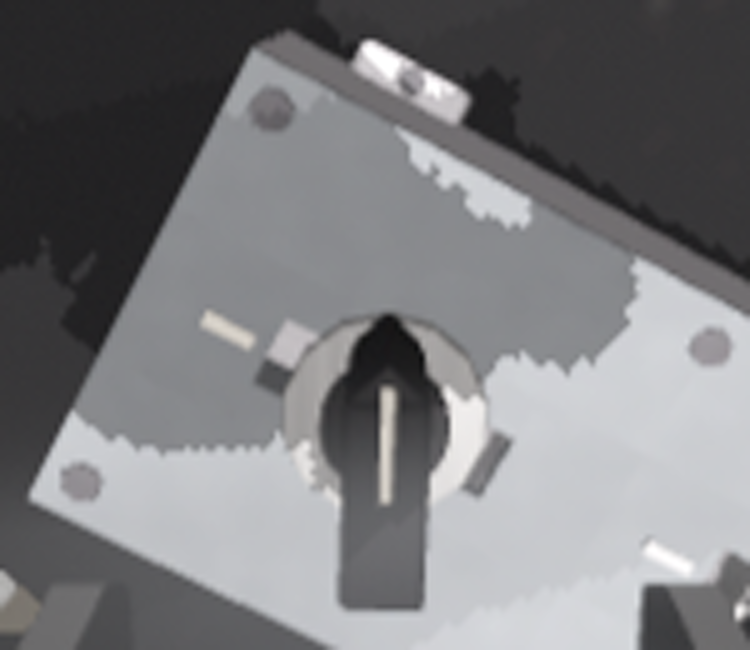

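apply_moves([
  {"dx":0,"dy":0,"dz":-0.025,"ax":0,"ay":0,"az":0,"gripper":0.05},
  {"dx":0,"dy":0,"dz":-0.02,"ax":0,"ay":0,"az":0,"gripper":0.05},
  {"dx":0,"dy":0,"dz":-0.01,"ax":0,"ay":0,"az":0,"gripper":0.05},
  {"dx":0,"dy":0,"dz":0,"ax":0,"ay":0,"az":0,"gripper":0.05},
  {"dx":0,"dy":0,"dz":0,"ax":0,"ay":0,"az":0,"gripper":0.05},
])

```text
time_s: 3.6
position: [481.5, -195.5, 103.3]
orientation: [107.0, 89.9, -32.4]
wrist_force: [0.4, 0.3, 0.4]
width: 49.8
```

```bash
python3 - <<'E'
from h import *
for i in range(1):
    o=get_obs();print(o['position'],o['wrist_force'],o['width'])
im=read_camera('wrist')[:,:,::-1];crop(im,'w4',200,100,240,180,3.3)
E
```

```text
[ 481.49326784 -195.53221259  103.30498662] [0.41656316 0.29169461 0.35544289] 49.765004854004204
```

View pics/w4.png

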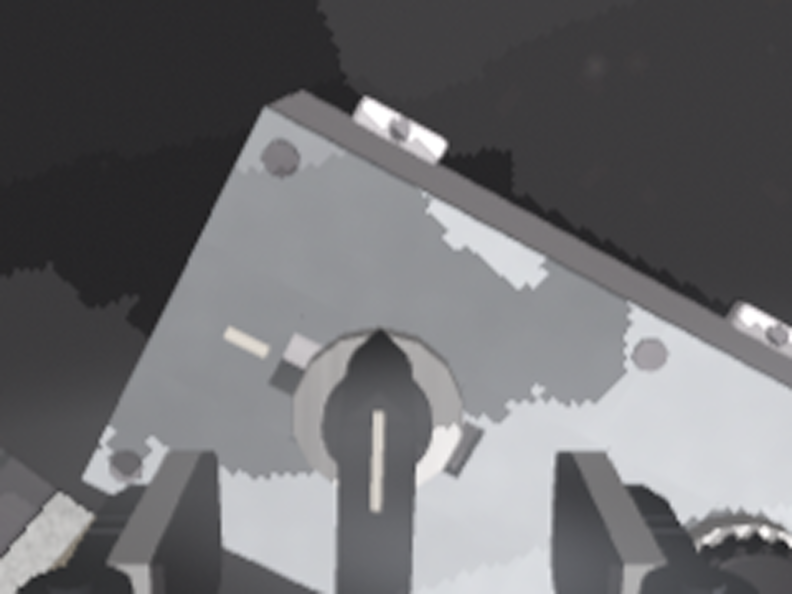

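apply_moves([
  {"dx":-0.0008,"dy":0.0009,"dz":0,"ax":0,"ay":0,"az":0,"gripper":0.05},
  {"dx":0,"dy":0,"dz":0,"ax":0,"ay":0,"az":0,"gripper":0.0},
  {"dx":0,"dy":0,"dz":0,"ax":0,"ay":0,"az":0,"gripper":0.0},
  {"dx":0,"dy":0,"dz":0,"ax":0,"ay":0,"az":0,"gripper":0.0},
  {"dx":0,"dy":0,"dz":0,"ax":0,"ay":0,"az":0,"gripper":0.0},
  {"dx":0,"dy":0,"dz":0,"ax":0,"ay":0,"az":0,"gripper":0.0},
  {"dx":0,"dy":0,"dz":0,"ax":0,"ay":0,"az":0,"gripper":0.0},
  {"dx":0,"dy":0,"dz":0,"ax":0,"ay":0,"az":0,"gripper":0.0},
])

```text
time_s: 4.45
position: [480.2, -194.5, 102.6]
orientation: [103.3, 90.0, -36.1]
wrist_force: [-1.1, -0.8, 4.7]
width: 7.4
```

```bash
python3 - <<'E'
from h import *
o=get_obs();print(o['position'],o['wrist_force'],o['ft_torque'],o['width'],np.degrees(np.arctan2(*Tpose(o)[0][[1,0],1])))
im=read_camera('wrist')[:,:,::-1];cv2.imwrite('pics/w5f.png',im);crop(im,'w5',200,100,240,180,3.3)
E
```

```text
[ 480.20273665 -194.50662972  102.57364105] [-1.13547596 -0.81754084  4.65967548] [0.11816751 0.15077309 0.00143407] 7.41466305607691 -49.433317768465685
```

View pics/w5.png

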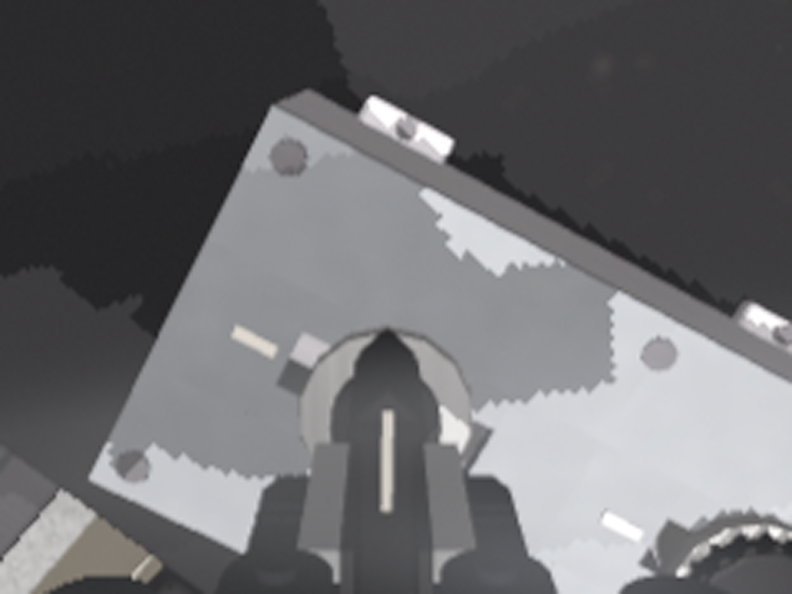

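apply_moves([
  {"dx":0,"dy":0,"dz":0,"ax":0,"ay":0,"az":7.6,"gripper":0.0},
  {"dx":0,"dy":0,"dz":0,"ax":0,"ay":0,"az":7.6,"gripper":0.0},
  {"dx":0,"dy":0,"dz":0,"ax":0,"ay":0,"az":7.6,"gripper":0.0},
  {"dx":0,"dy":0,"dz":0,"ax":0,"ay":0,"az":7.6,"gripper":0.0},
  {"dx":0,"dy":0,"dz":0,"ax":0,"ay":0,"az":7.6,"gripper":0.0},
  {"dx":0,"dy":0,"dz":0,"ax":0,"ay":0,"az":7.6,"gripper":0.0},
  {"dx":0,"dy":0,"dz":0,"ax":0,"ay":0,"az":7.6,"gripper":0.0},
  {"dx":0,"dy":0,"dz":0,"ax":0,"ay":0,"az":7.6,"gripper":0.0},
])

```text
time_s: 5.3
position: [480.4, -194.9, 102.6]
orientation: [27.8, 89.9, -50.6]
wrist_force: [-1.5, -1.2, 5.1]
width: 7.8
```

apply_moves([
  {"dx":0,"dy":0,"dz":0,"ax":0,"ay":0,"az":0.5,"gripper":0.0},
  {"dx":0,"dy":0,"dz":0,"ax":0,"ay":0,"az":0,"gripper":0.0},
  {"dx":0,"dy":0,"dz":0,"ax":0,"ay":0,"az":0,"gripper":0.0},
])

```text
time_s: 5.6
position: [480.3, -194.9, 102.6]
orientation: [27.0, 89.9, -51.3]
wrist_force: [-1.0, -1.8, 5.5]
width: 7.7
```

```bash
python3 - <<'E'
from h import *
o=get_obs();print(o['position'],o['wrist_force'],o['ft_torque'],o['width'],np.degrees(np.arctan2(*Tpose(o)[0][[1,0],1])),o['joint_pos'])
im=read_camera('wrist')[:,:,::-1];cv2.imwrite('pics/w6f.png',im);crop(im,'w6',200,100,240,180,3.3)
E
```

```text
[ 480.3121136  -194.87487681  102.59125283] [-0.97403878 -1.81970855  5.5075034 ] [-0.25624013  0.14394979  0.03343314] 7.713765454281082 11.686243531795911 [-3.09436711e+01  1.44705003e+01 -1.57036282e+01  5.97496927e+01
 -2.82399985e-02  4.73700900e+01]
```

View pics/w6.png

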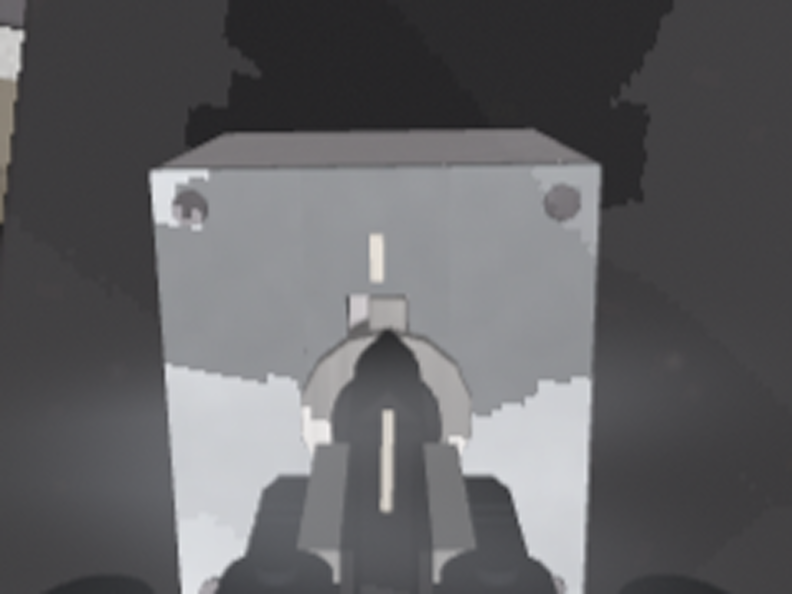

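```bash
python3 - <<'E'
from h import *
o=get_obs();W=cam('wrist',o)
g=lambda *l:[(200+u/3.3,100+v/3.3) for u,v in l]
az=lambda d:np.degrees(np.arctan2(d[1],d[0]))
c=plane(W,g((152,171),(601,165),(180,590),(585,590)),90);print(c.round(1),'left edge',az(c[0]-c[2]),'right',az(c[1]-c[3]),'front',az(c[0]-c[1])-90)
m=plane(W,g((376.5,235),(376.5,282)),90);print('mark',m.round(1),az(m[0]-m[1]))
l=plane(W,g((388,410),(386,510)),138);print('line',l.round(1),az(l[0]-l[1]))
n=plane(W,g((388,332)),138);print('nose',n)
print('collar mid',plane(W,g(((303+469)/2,410)),96))
p=(m[0]+m[1])/2
for q in([480.2,-196],o['position'][:2]):print(az(p[:2]-q))
mid=(c[0]+c[1])/2; print('edge mid->axis', mid)
print('slot',plane(W,g((348,297),(408,297)),90),'lug',plane(W,g((370,297),(408,297)),84))
E
```

```text
[[ 429.3 -159.6   90. ]
 [ 510.9 -141.7   90. ]
 [ 447.5 -244.8   90. ]
 [ 530.3 -227.7   90. ]] left edge 102.04481997385248 right 102.72316150693906 front -257.57254290647256
mark [[ 472.7 -163.    90. ]
 [ 474.5 -171.9   90. ]] 101.54524777550587
line [[ 478.2 -179.9  138. ]
 [ 481.2 -195.8  138. ]] 100.63616220033215
nose [[ 475.77908141 -168.18929549  138.        ]]
collar mid [[ 481.08899963 -194.90205665   96.        ]]
103.06730365482878
103.76426070419845
edge mid->axis [ 470.11677066 -150.64603515   90.        ]
slot [[ 469.70658847 -175.92801239   90.        ]
 [ 481.01724361 -173.59402185   90.        ]] lug [[ 474.06167436 -176.50557676   84.        ]
 [ 481.45291731 -174.9803697    84.        ]]
```

apply_moves([
  {"dx":-0.0008,"dy":-0.0003,"dz":0,"ax":0,"ay":0,"az":1.8,"gripper":0.0},
  {"dx":0,"dy":0,"dz":0,"ax":0,"ay":0,"az":0,"gripper":0.0},
  {"dx":0,"dy":0,"dz":0,"ax":0,"ay":0,"az":0,"gripper":0.0},
])

```text
time_s: 5.95
position: [479.9, -194.9, 102.5]
orientation: [55.8, 89.9, -20.6]
wrist_force: [0.8, -0.5, 5.2]
width: 7.6
```

```bash
python3 - <<'E'
from h import *
o=get_obs();print(o['position'],o['wrist_force'],o['ft_torque'],o['width'],np.degrees(np.arctan2(*Tpose(o)[0][[1,0],1])))
im=read_camera('wrist')[:,:,::-1];cv2.imwrite('pics/w7f.png',im);crop(im,'w7',260,140,120,110,6)
E
```

```text
[ 479.8904775  -194.9450015   102.54316523] [ 0.80263929 -0.50300822  5.24870149] [-0.0090249 -0.3346292 -0.0305816] 7.638526199111433 13.53869909753039
```

View pics/w7.png

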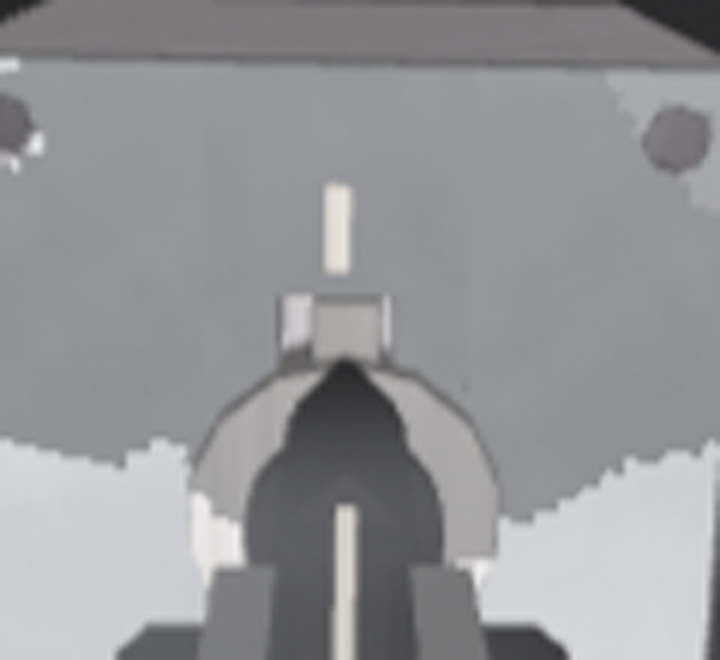

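apply_moves([
  {"dx":-0.0004,"dy":-0.0001,"dz":0,"ax":0,"ay":0,"az":0.6,"gripper":0.0},
  {"dx":0,"dy":0,"dz":0.002,"ax":0,"ay":0,"az":0,"gripper":0.0},
  {"dx":0,"dy":0,"dz":0.003,"ax":0,"ay":0,"az":0,"gripper":0.0},
  {"dx":0,"dy":0,"dz":0.003,"ax":0,"ay":0,"az":0,"gripper":0.0},
  {"dx":0,"dy":0,"dz":0.003,"ax":0,"ay":0,"az":0,"gripper":0.0},
  {"dx":0,"dy":0,"dz":0,"ax":0,"ay":0,"az":0,"gripper":0.0},
])

```text
time_s: 6.6
position: [478.8, -194.8, 113.4]
orientation: [43.0, 90.0, -32.7]
wrist_force: [-0.5, 1.1, -0.6]
width: 7.2
```

```bash
python3 - <<'E'
from h import *
o=get_obs();print(o['position'],o['wrist_force'],o['ft_torque'],o['width'],np.degrees(np.arctan2(*Tpose(o)[0][[1,0],1])))
im=read_camera('wrist')[:,:,::-1];cv2.imwrite('pics/w8f.png',im);crop(im,'w8',260,140,120,110,6)
E
```

```text
[ 478.84706009 -194.80955612  113.43949455] [-0.45617764  1.13275702 -0.60427519] [0.00888184 0.00747473 0.0071029 ] 7.218842434343528 14.252242937541581
```

View pics/w8.png

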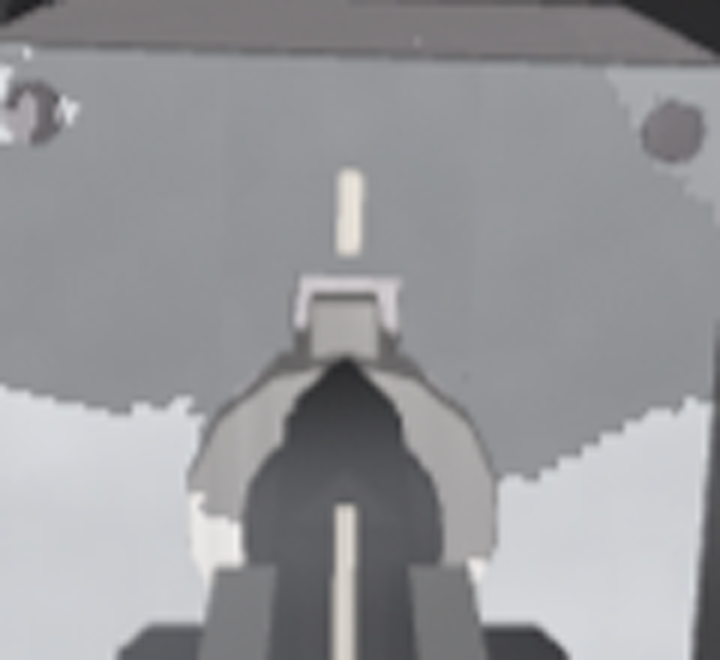

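apply_moves([
  {"dx":0,"dy":0,"dz":0.008,"ax":0,"ay":0,"az":0,"gripper":0.0},
  {"dx":0,"dy":0,"dz":0.012,"ax":0,"ay":0,"az":0,"gripper":0.0},
  {"dx":0,"dy":0,"dz":0.014,"ax":0,"ay":0,"az":0,"gripper":0.0},
  {"dx":0,"dy":0,"dz":0.015,"ax":0,"ay":0,"az":0,"gripper":0.0},
  {"dx":0,"dy":0,"dz":0.015,"ax":0,"ay":0,"az":0,"gripper":0.0},
  {"dx":0,"dy":0,"dz":0.015,"ax":0,"ay":0,"az":0,"gripper":0.0},
  {"dx":0,"dy":0,"dz":0.015,"ax":0,"ay":0,"az":0,"gripper":0.0},
  {"dx":0,"dy":0,"dz":0.012,"ax":0,"ay":0,"az":0,"gripper":0.0},
])

```text
time_s: 7.45
position: [479.1, -195.0, 221.2]
orientation: [46.5, 89.9, -29.3]
wrist_force: [0.2, -0.3, -1.0]
width: 7.3
```

apply_moves([
  {"dx":0,"dy":0,"dz":0.008,"ax":0,"ay":0,"az":0,"gripper":0.0},
  {"dx":0,"dy":0,"dz":0,"ax":0,"ay":0,"az":0,"gripper":0.0},
  {"dx":0,"dy":0,"dz":0,"ax":0,"ay":0,"az":0,"gripper":0.0},
])

```text
time_s: 7.75
position: [478.7, -194.7, 226.9]
orientation: [-146.5, 90.0, 137.7]
wrist_force: [-0.7, 0.5, -1.9]
width: 7.4
```

```bash
python3 - <<'E'
from h import *
import pickle
o=get_obs();print(o['position'],o['wrist_force'],o['ft_torque'],o['width'],np.degrees(np.arctan2(*Tpose(o)[0][[1,0],1])),o['joint_pos'])
pickle.dump(o,open('o9.pkl','wb'))
for n in('scene','top','wrist'):
    im=read_camera(n)[:,:,::-1];cv2.imwrite(f'pics/{n}9.png',im)
crop(cv2.imread('pics/wrist9.png'),'w9',260,140,120,110,6)
crop(cv2.imread('pics/top9.png'),'t9cam',195,90,80,80,8)
crop(cv2.imread('pics/scene9.png'),'s9cam',300,70,100,110,5)
E
```

```text
[ 478.65879904 -194.67093547  226.88916364] [-0.68661437  0.52471513 -1.87682208] [-0.0343651  -0.00465    -0.03903582] 7.363907125696814 14.269731334861168 [-3.10395228e+01  1.10425897e+01 -2.28725473e+00  7.66823198e+01
  2.41736249e-03  4.46907462e+01]
```

View pics/scene9.png

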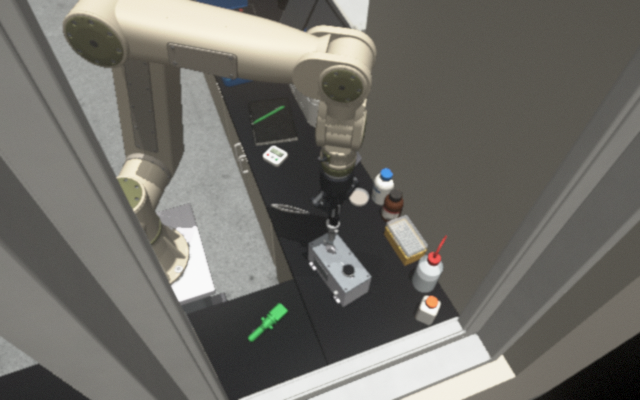

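View pics/w9.png

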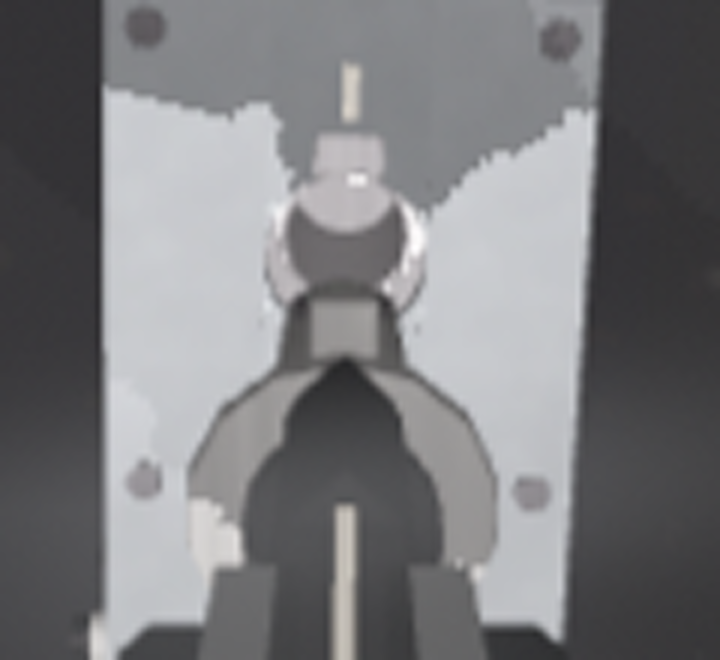

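View pics/t9cam.png

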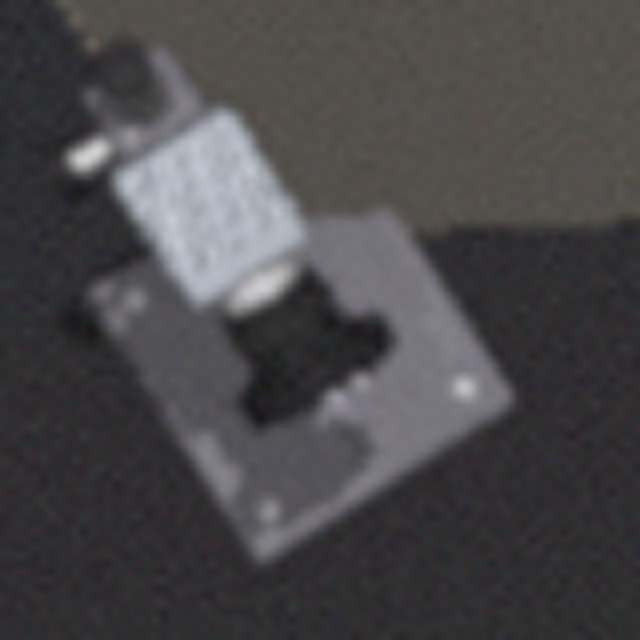

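View pics/s9cam.png

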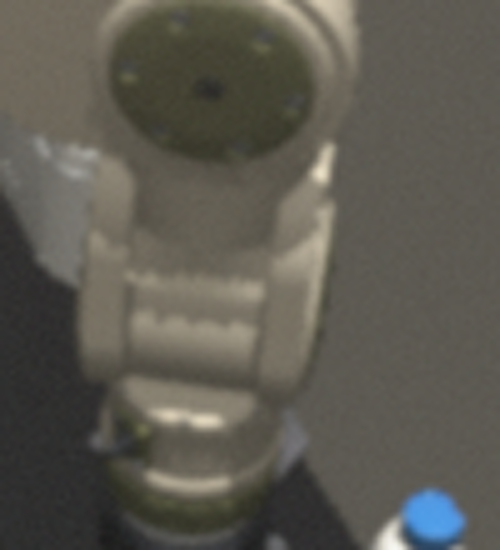

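```bash
python3 - <<'E'
from h import *
C=cam('top')
g=lambda *l:[(195+u/8,90+v/8) for u,v in l]
az=lambda d:np.degrees(np.arctan2(d[1],d[0]))
for t in(8,12,18):
    c=plane(C,g((90,290),(262,563),(513,403),(390,212)),t)
    m=(c[0]+c[2])/2;a=az(c[0]-c[1]);b=az(c[1]-c[2])-90;e=az(c[3]-c[2])
    print(t,m.round(1),a,b,e,np.linalg.norm(c[0]-c[1]),np.linalg.norm(c[1]-c[2]))
    h=np.radians(33.5);print('lens',m[:2]-69*np.r_[np.cos(h),np.sin(h)],'focus',m[:2]-160*np.r_[np.cos(h),np.sin(h)])
print('ring ends',plane(C,g((262,420),(395,335)),195),plane(C,g((318,375)),192))
p=plane(C,g((262,420),(395,335)),195);print(az(p[0]-p[1])-90,np.linalg.norm(p[0]-p[1]))
E
```

```text
8 [675.8 168.2   8. ] 32.72333855956052 33.39974912252546 32.911293123061064 129.0259152582613 116.16564648831168
lens [618.305759   130.08756074] focus [542.42214919  79.86129508]
12 [674.9 167.6  12. ] 32.72333855956052 33.39974912252546 32.911293123061064 128.7038096294965 115.87564576614604
lens [617.36504692 129.48137338] focus [541.48143711  79.25510772]
18 [673.5 166.7  18. ] 32.72333855956051 33.39974912252546 32.91129312306108 128.22065118634944 115.44064468289754
lens [615.9539788  128.57209234] focus [540.07036899  78.34582668]
ring ends [[605.85143137 152.89027455 195.        ]
 [636.03597374 107.42841105 195.        ]] [[622.47747194 134.28066868 192.        ]]
33.582293023873575 54.57002502495755
```

apply_moves([
  {"dx":0.001,"dy":0.015,"dz":0.003,"ax":0,"ay":0,"az":-6,"gripper":0.0},
  {"dx":0.001,"dy":0.025,"dz":0,"ax":0,"ay":0,"az":-8,"gripper":0.0},
  {"dx":0.001,"dy":0.025,"dz":0,"ax":0,"ay":0,"az":-8.3,"gripper":0.0},
  {"dx":0.001,"dy":0.025,"dz":0,"ax":0,"ay":0,"az":-8.3,"gripper":0.0},
  {"dx":0.001,"dy":0.025,"dz":0,"ax":0,"ay":0,"az":-8.3,"gripper":0.0},
  {"dx":0,"dy":0.025,"dz":0,"ax":0,"ay":0,"az":-8.3,"gripper":0.0},
  {"dx":0,"dy":0.025,"dz":0,"ax":0,"ay":0,"az":-8.3,"gripper":0.0},
  {"dx":0,"dy":0.025,"dz":0,"ax":0,"ay":0,"az":-8.3,"gripper":0.0},
])

```text
time_s: 8.7
position: [483.3, -3.7, 229.5]
orientation: [-47.3, 89.9, 172.8]
wrist_force: [0.6, 0.3, -0.8]
width: 7.6
```

apply_moves([
  {"dx":0,"dy":0.02,"dz":-0.003,"ax":0,"ay":0,"az":-7.5,"gripper":0.0},
  {"dx":0.001,"dy":0.01,"dz":-0.004,"ax":4.5,"ay":-7.0,"az":0,"gripper":0.0},
  {"dx":0,"dy":0.01,"dz":-0.004,"ax":4.5,"ay":-7.0,"az":0,"gripper":0.0},
  {"dx":0,"dy":0.008,"dz":-0.004,"ax":4.6,"ay":-7.0,"az":0,"gripper":0.0},
  {"dx":0,"dy":0,"dz":0,"ax":0,"ay":0,"az":0,"gripper":0.0},
  {"dx":0,"dy":0,"dz":0,"ax":0,"ay":0,"az":0,"gripper":0.0},
])

```text
time_s: 9.3
position: [483.3, 42.9, 214.3]
orientation: [-179.9, 65.1, 32.9]
wrist_force: [1.0, -0.4, -0.8]
width: 7.6
```

```bash
cat > look.py <<'E'
from h import *
import pickle,sys
k=sys.argv[1]
o=get_obs();print(o['time_s'],o['position'],o['wrist_force'],o['width'],o['joint_pos'].round(1))
pickle.dump(o,open(f'o{k}.pkl','wb'))
Rt,p=Tpose(o);Rc=np.c_[-Rt[:,2],-Rt[:,1],-Rt[:,0]]
print('cart axes cols (x,y,z):\n',Rc.round(4),'det',np.linalg.det(Rc).round(2))
print('x az',np.degrees(np.arctan2(Rc[1,0],Rc[0,0])),'x elev',np.degrees(np.arcsin(Rc[2,0])),'y elev',np.degrees(np.arcsin(Rc[2,1])))
print('window nominal',p+Rc@[10,0,-64.55])
for n in sys.argv[2:]:
    cv2.imwrite(f'pics/{n}{k}.png',read_camera(n)[:,:,::-1])
E
python3 look.py 10 wrist scene top
```

```text
9.3 [483.29166439  42.91298673 214.29114089] [ 0.95725311 -0.44005693 -0.77931299] 7.578725819994574 [-17.8  -9.4 -30.   53.   19.  132.1]
cart axes cols (x,y,z):
 [[ 7.622e-01 -5.426e-01 -3.531e-01]
 [ 4.920e-01  8.400e-01 -2.286e-01]
 [ 4.207e-01  5.000e-04  9.072e-01]] det 1.0
x az 32.84473703171053 x elev 24.877165367861814 y elev 0.029669350958034583
window nominal [513.7072514   62.59197911 159.93737538]
```

View pics/wrist10.png

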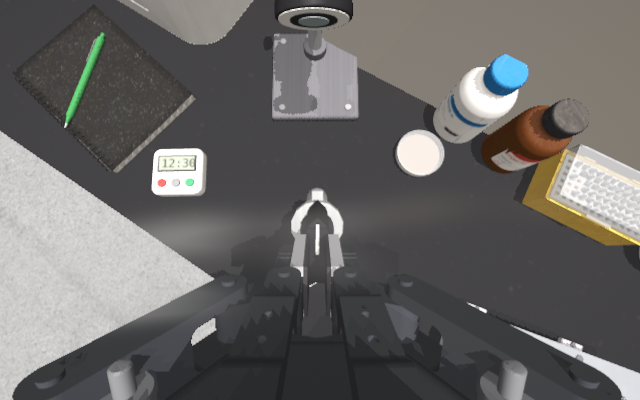

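View pics/scene10.png

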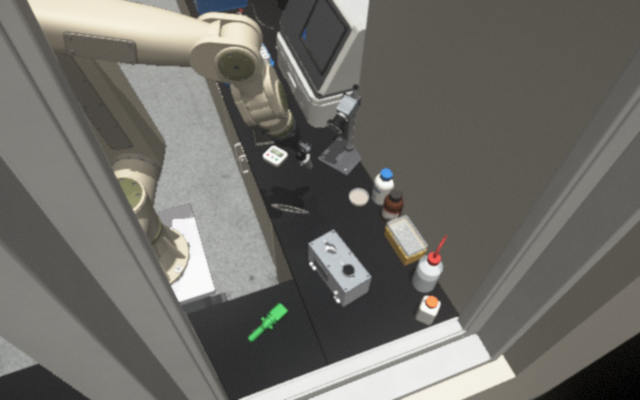

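View pics/top10.png

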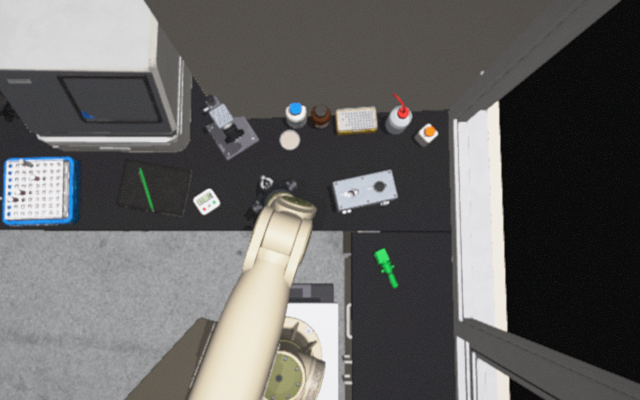

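```bash
python3 - <<'E'
from h import *
im=cv2.imread('pics/wrist10.png');crop(im,'w10a',250,0,130,130,5.5);crop(im,'w10b',270,170,100,100,6)
E
```

```text
(no output)
```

View pics/w10a.png

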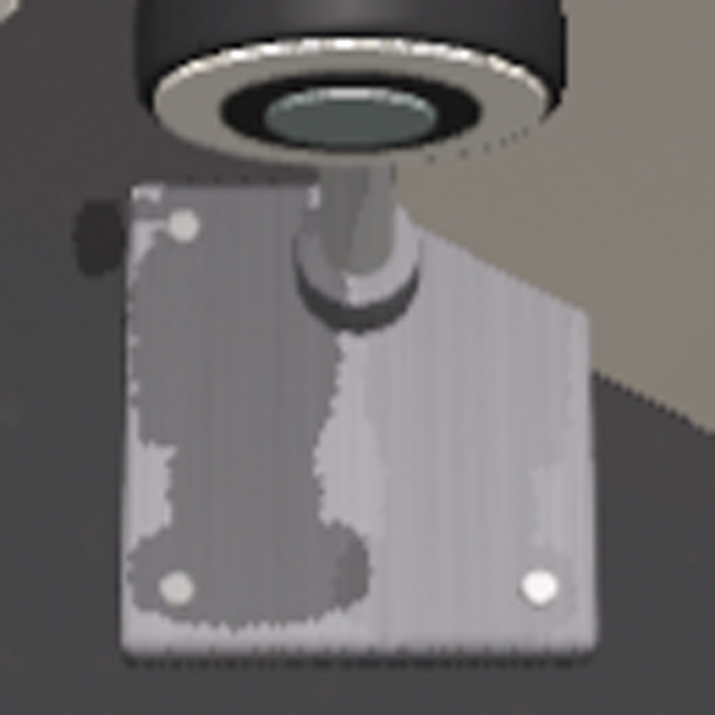

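View pics/w10b.png

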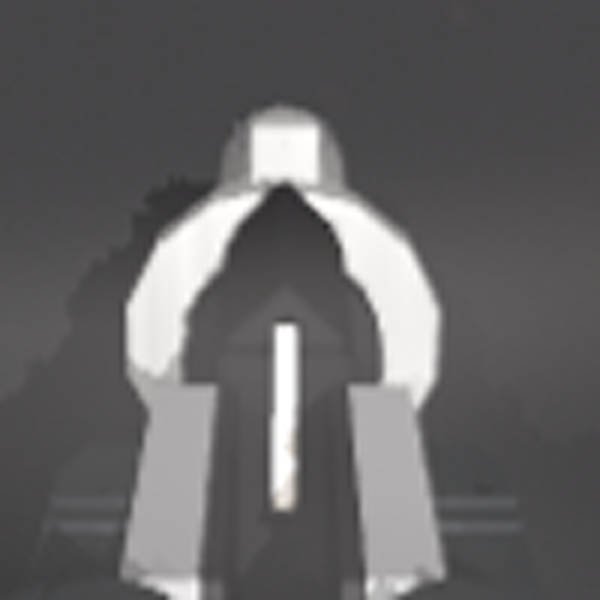

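```bash
python3 - <<'E'
from h import *;import pickle
o=pickle.load(open('o10.pkl','rb'));W=cam('wrist',o);T=cam('top')
g=lambda *l:[(250+u/5.5,u2/5.5) for u,u2 in l]
az=lambda d:np.degrees(np.arctan2(d[1],d[0]))
L=plane(W,g((351,116)),192)[0];print('lens',L)
for t in(12,15):
    c=plane(W,g((123,647),(596,645),(132,187)),t);print(t,c.round(1),'front',az(c[0]-c[1])-90,np.linalg.norm(c[0]-c[1]),'side',az(c[2]-c[0]),np.linalg.norm(c[2]-c[0]))
    m=(c[1]+c[2])/2;h=np.radians(33);print('mid',m,'lens',m[:2]-69*np.r_[np.cos(h),np.sin(h)],'focus',m[:2]-160*np.r_[np.cos(h),np.sin(h)])
    cb=plane(W,g((123,665),(596,663)),0)
print('base front',cb.round(1))
# triangulate lens w/ top ring centre
print(proj(T,L), )
r=plane(W,g((152,105),(548,105)),192);print('ring width',np.linalg.norm(r[0]-r[1]),az(r[0]-r[1])-90)
# rivets
v=plane(W,g((177,588),(540,587),(183,226)),12);print('rivets',az(v[0]-v[1])-90,az(v[2]-v[0]),np.linalg.norm(v[0]-v[1]),np.linalg.norm(v[0]-v[2]))
h=np.radians(33.0);x=np.r_[.9063*np.cos(h),.9063*np.sin(h),.4226];print('focus from lens',L-100*x)
E
```

```text
lens [618.21298257 132.29482423 192.        ]
12 [[589.3 182.7  12. ]
 [653.   84.9  12. ]
 [695.5 252.2  12. ]] front 33.08911733903143 116.6948690322911 side 33.19617565977529 126.89452888284364
mid [674.26904412 168.54494064  12.        ] lens [616.40077493 130.96484722] focus [540.08175325  81.40269503]
15 [[588.4 181.6  15. ]
 [651.6  84.5  15. ]
 [693.8 250.5  15. ]] front 33.089117339031446 115.79715193288678 side 33.196175659775314 125.91834724483628
mid [672.7114163  167.51757835  15.        ] lens [614.84314711 129.93748494] focus [538.52412543  80.37533275]
base front [[588.9 184.5   0. ]
 [654.5  83.9   0. ]]
[[235.43664725 138.38452802]]
ring width 55.834533302312686 32.81954972147136
rivets 32.99918086339963 33.051714657586295 90.12010346842693 100.0525318299504
focus from lens [542.204269    82.93418849 149.74      ]
```

```bash
python3 - <<'E'
from h import *;import pickle
o=pickle.load(open('o10.pkl','rb'));W=cam('wrist',o)
Rt,p=Tpose(o);Rc=np.c_[-Rt[:,2],-Rt[:,1],-Rt[:,0]];O=p-Rc@[0,0,12.55]
for n,q in dict(nosetop=(20,0,48),nosebot=(20,0,10),collL=(0,17,6),collR=(0,-17,6),lug=(20,0,-10),lug14=(20,0,-14),lugL=(20,4,-10),lugR=(20,-4,-10),foot=(9,0,-76),win=(10,0,-52)).items():
    u=proj(W,O+Rc@np.array(q,float))[0]; print(n,((u-[270,170])*6).round(0),u.round(1))
E
```

```text
nosetop [276. 272.] [316.  215.3]
nosebot [277. 154.] [316.2 195.7]
collL [116. 328.] [289.4 224.6]
collR [438. 328.] [343.  224.6]
lug [277. 109.] [316.2 188.1]
lug14 [277. 101.] [316.2 186.8]
lugL [241. 109.] [310.2 188.1]
lugR [313. 109.] [322.2 188.1]
foot [278.  80.] [316.3 183.3]
win [278. 110.] [316.3 188.4]
```

apply_moves([
  {"dx":0.005,"dy":0.004,"dz":-0.002,"ax":0,"ay":0,"az":0.1,"gripper":0.0},
  {"dx":0.008,"dy":0.006,"dz":-0.003,"ax":0,"ay":0,"az":0.1,"gripper":0.0},
  {"dx":0.008,"dy":0.006,"dz":-0.003,"ax":0,"ay":0,"az":0,"gripper":0.0},
  {"dx":0.005,"dy":0.003,"dz":-0.0016,"ax":0,"ay":0,"az":0,"gripper":0.0},
  {"dx":0.0028,"dy":0.002,"dz":0,"ax":0,"ay":0,"az":0,"gripper":0.0},
  {"dx":0,"dy":0,"dz":0,"ax":0,"ay":0,"az":0,"gripper":0.0},
  {"dx":0,"dy":0,"dz":0,"ax":0,"ay":0,"az":0,"gripper":0.0},
])

```text
time_s: 10.15
position: [513.4, 64.4, 205.4]
orientation: [180.0, 65.0, 33.1]
wrist_force: [-0.4, 0.7, -0.6]
width: 7.6
```

```bash
python3 look.py 11 wrist scene top; python3 look.py 11b wrist; python3 - <<'E'
from h import *
im=cv2.imread('pics/wrist11.png');crop(im,'w11a',240,0,150,150,5);
crop(cv2.imread('pics/scene11.png'),'s11',270,80,110,110,6)
crop(cv2.imread('pics/top11.png'),'t11',200,90,100,110,6)
E
```

```text
10.15 [513.41438799  64.40241949 205.42719979] [-0.35211724  0.65585919 -0.61850089] 7.571575726074262 [-13.5  -6.1 -28.7  49.6  17.9 136.1]
cart axes cols (x,y,z):
 [[ 7.586e-01 -5.471e-01 -3.538e-01]
 [ 4.959e-01  8.371e-01 -2.311e-01]
 [ 4.226e-01 -1.000e-04  9.063e-01]] det 1.0
x az 33.170188409162144 x elev 25.000042495757658 y elev -0.00801554885247628
window nominal [543.84082106  84.27841306 151.15124241]
10.3 [513.44065218  64.10125596 205.68168464] [-0.11239757 -0.2052635  -1.32003534] 7.237427945913634 [-13.6  -6.1 -28.8  49.6  17.9 136.1]
cart axes cols (x,y,z):
 [[ 7.587e-01 -5.466e-01 -3.545e-01]
 [ 4.955e-01  8.374e-01 -2.308e-01]
 [ 4.230e-01 -6.000e-04  9.061e-01]] det 1.0
x az 33.146837796162195 x elev 25.024713154455533 y elev -0.03222766707379352
window nominal [543.91120481  83.95241526 151.42139164]
```

View pics/wrist11.png

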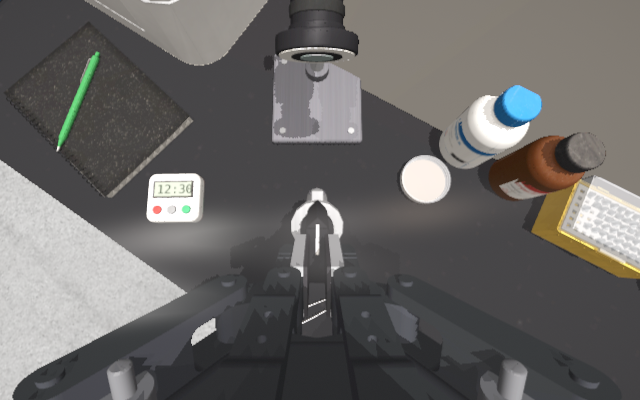

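View pics/w11a.png

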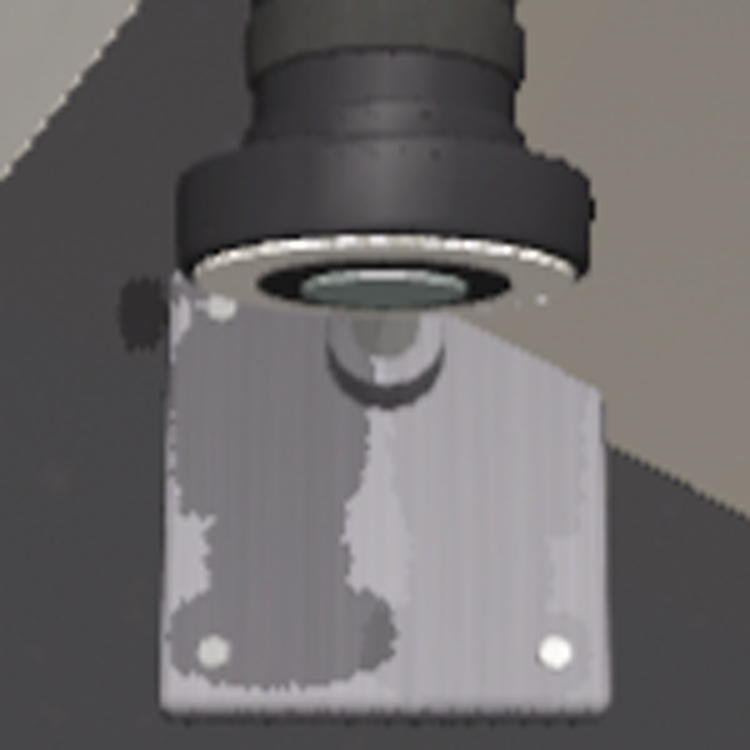

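View pics/s11.png

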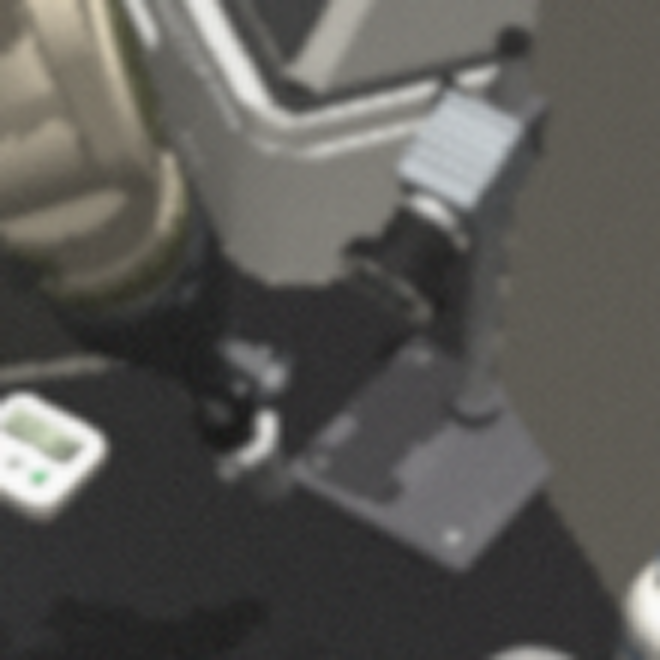

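View pics/t11.png

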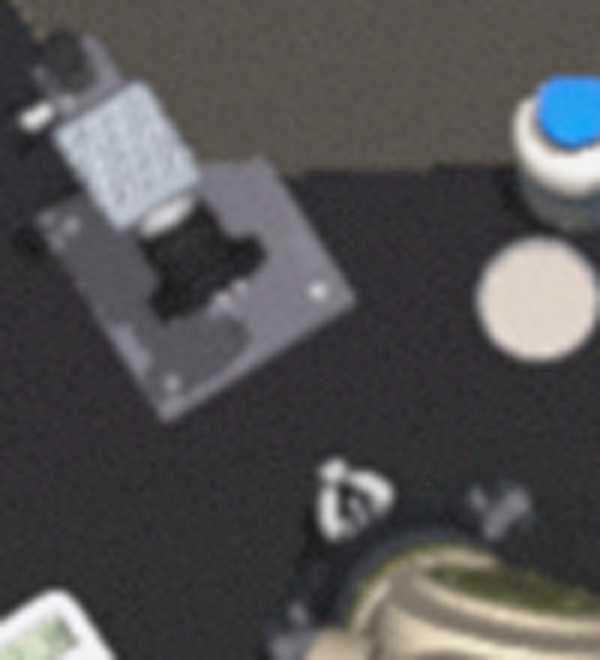

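```bash
python3 - <<'E'
from h import *;import pickle
o=pickle.load(open('o11.pkl','rb'));ob=pickle.load(open('o11b.pkl','rb'))
print((ob['position']+o['position'])/2)
o['position']=(ob['position']+o['position'])/2
W=cam('wrist',o)
g=lambda *l:[(240+u/5,v/5) for u,v in l]
az=lambda d:np.degrees(np.arctan2(d[1],d[0]))
L=plane(W,g((384.5,284)),192)[0];print('lens',L)
c=plane(W,g((160,715),(611,712)),0);m=c.mean(0);h=np.radians(33.05);e=np.r_[np.cos(h),np.sin(h)]
print('foot base front',c.round(1),np.linalg.norm(c[0]-c[1]),az(c[0]-c[1])-90,'lens from it',m[:2]-4*e)
v=plane(W,g((213,652),(556,652),(222,307)),12);print('rivet',az(v[0]-v[1])-90,az(v[2]-v[0]),np.linalg.norm(v[0]-v[1]),np.linalg.norm(v[0]-v[2]))
m=(v[1]+v[2])/2;print('foot mid by rivets',m,'lens',m[:2]-69*e)
k,r,t=W
print('lens depth in cam',((L-t)@r)[2],'ring px',416/5,'expect',k[0,0]*60/((L-t)@r)[2])
Rt,p=Tpose(o);Rc=np.c_[-Rt[:,2],-Rt[:,1],-Rt[:,0]]
for d in((0,0),(-1.2,-.7),(-2.5,-.7)):
    w=p+Rc@[10+d[0],d[1],-64.55];print('window',w,'lens in cart axes from window',(Rc.T@(L-w)).round(1))
T=cam('top')
gt=lambda *l:[(200+u/6,90+v/6) for u,v in l]
q=p-Rc@[0,0,12.55]
for n,a in dict(collarctr=(-.7,-.7,6),lug=(19,-.7,-10),nose=(19,-.7,30),cl=(0,16.3,6),cr=(0,-17.7,6)).items():
    print(n,((proj(T,q+Rc@np.array(a))[0]-[200,90])*6).round(0),((proj(cam('scene'),q+Rc@np.array(a))[0]-[270,80])*6).round(0))
print('lens in top/scene',((proj(T,L)[0]-[200,90])*6).round(0),((proj(cam('scene'),L)[0]-[270,80])*6).round(0))
E
```

```text
[513.42752009  64.25183772 205.55444222]
lens [618.76396991 132.48929639 192.        ]
foot base front [[590.  185.8   0. ]
 [657.2  84.4   0. ]] 121.70103400751809 33.555861547621106 lens from it [620.24771432 132.93751511]
rivet 33.15654971525595 32.832378468326176 90.3835084672418 100.102276008797
foot mid by rivets [676.01020212 169.36507128  12.        ] lens [618.17474978 131.73449259]
lens depth in cam 222.17994516456977 ring px 83.2 expect 82.52160420643781
window [543.85395316  84.1278313  151.27848483] lens in cart axes from window [98.  -0.5 -0.8]
window [543.32655574  82.94683277 150.77144004] lens in cart axes from window [99.2  0.2 -0.8]
window [542.34034472  82.30220698 150.22203543] lens in cart axes from window [100.5   0.2  -0.8]
collarctr [354. 508.] [239. 427.]
lug [326. 465.] [269. 405.]
nose [338. 483.] [250. 375.]
cl [322. 527.] [212. 410.]
cr [385. 486.] [269. 442.]
lens in top/scene [212. 289.] [385. 289.]
```

apply_moves([
  {"dx":0,"dy":0,"dz":-0.0007,"ax":0,"ay":0,"az":0,"gripper":0.0},
  {"dx":0,"dy":0,"dz":0,"ax":0,"ay":0,"az":0,"gripper":0.0},
  {"dx":0,"dy":0,"dz":0,"ax":0,"ay":0,"az":0,"gripper":0.0},
  {"dx":0,"dy":0,"dz":0,"ax":0,"ay":0,"az":0,"gripper":0.0},
  {"dx":0,"dy":0,"dz":0,"ax":0,"ay":0,"az":0,"gripper":0.0},
])

```text
time_s: 10.85
position: [513.5, 64.2, 204.9]
orientation: [179.9, 65.0, 33.1]
wrist_force: [-0.3, -0.8, 0.2]
width: 7.4
```

```bash
python3 look.py 12 wrist; python3 - <<'E'
from h import *
crop(cv2.imread('pics/wrist12.png'),'w12',240,20,160,260,2.3)
E
```

```text
10.85 [513.54417987  64.24240614 204.85043447] [-0.3242617  -0.77219843  0.24110907] 7.447858151297169 [-13.6  -6.1 -28.8  49.5  17.9 136.1]
cart axes cols (x,y,z):
 [[ 7.586e-01 -5.468e-01 -3.543e-01]
 [ 4.956e-01  8.373e-01 -2.310e-01]
 [ 4.229e-01 -4.000e-04  9.062e-01]] det 1.0
x az 33.15747163274015 x elev 25.02023537414036 y elev -0.021537902983616325
window nominal [544.00023011  84.10803003 150.58729328]
```

View pics/w12.png

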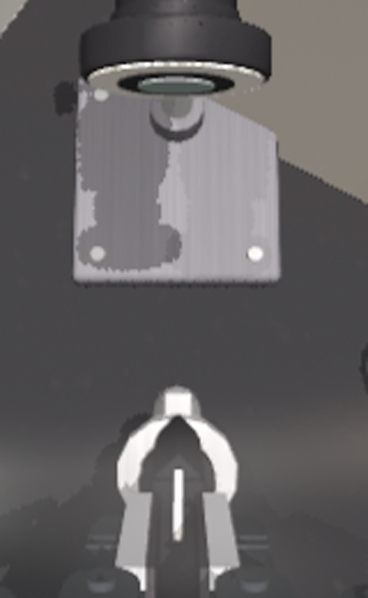

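The wrist picture shows the nose, collar and lug (crop column about 177) in line with the lens centre (about 176). The cartridge is held steady, so I am handing in.

```bash
python3 -c "
from plant import finish_job;print(finish_job())"
```

```text
the job is handed in; nothing more can be done
None
```

The cartridge is out of the block and held still in front of the inspection camera. The job was handed in at about 11 s of the 42 s allowed.

I gripped the bar, turned it about 63° anticlockwise to the white open mark, and lifted it straight out about 124 mm. I then carried it to the camera, tilted 25° with the grip uppermost.

**Checks before handing in:**
- **Position:** the lens lay about 99–100 mm from the window along its axis, with about 0.2 mm sideways and 0.8 mm vertical error. I lowered it 0.7 mm after that measurement. The positions of the collar and lugs in the top view agreed with this.
- **Orientation:** window direction 33.15° in azimuth against 33.05° measured for the camera, elevation 25.0°, and roll about 0°.
- **Forces:** the highest wrist force I read was about 5.5 N, while the cartridge was seated in the block. Nothing touched the camera, the plug or the other things on the bench.

**What was uncertain or disagreed:**
- **Window not seen:** the collar and lug hid it from the wrist camera, so its place comes from the given dimensions and the grip. Its distance from the lens is uncertain by about 1–2 mm.
- **Lens position:** the top view and the wrist view differed by about 2.5 mm. I used the wrist value, because that camera saw the cartridge and the lens together.
- **Finger opening:** it read about 7.5 mm on the 12 mm grip, which I did not explain. The cartridge did not move in the fingers.

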